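Bring a mower engine just over top dead centre and brake it there

ROBOT

A 6-joint arm with a two-finger parallel gripper is mounted at the origin on a cart in front of the work surface, level with it; the furniture and walls round the work are solid. World frame = base frame: x ahead of the robot, y to its left, z up, the work surface at z = 0. Lengths are in mm, angles in rad, forces in N, time in s.
With the tool pointing down it reaches from about 350 to 875 mm from the base axis. Payload 4.2 kg.
Tool frame: the origin (TCP) lies between the finger pads; the fingertips stand 11 mm ahead of it and the grasp point (between the pads) lies 8 mm behind it; z points along the fingers, y is the direction in which the jaws open and shut (so a half turn about z gives the same grasp; the last joint's range is limited). The gripper opens to 85 mm and grips with 20 to 120 N. Pads are 22 mm wide; open, the fingers measure 114 mm over their backs; the gripper's body (76 mm by 85 mm) begins 54 mm behind the grasp point. The pads swing forward as they close: fully open they stand 13 mm farther back than shut.
Start: joints at [1.41, 0.385, 0.008, 0, -1.194, -0.259], TCP at [254.703, 570.724, 242.312] pointing down, gripper open.
Joint ranges: [-3.14, 3.14], [-1.21, 2.06], [-1.07, 1.41], [-3.16, 2.05], [-2.99, -0.16], [-3.1, 3.1]. Speed limits (rad/s): [2.79, 2.79, 3.14, 3.14, 3.14, 3.14].

INTERFACE

Orientations are given as a unit quaternion [x, y, z, w].
In Python, from bench import * gives the robot as it stands.
- The arm moves only by the tool servo_tool, never from a script. Its argument "rows" is a list of rows, each a list of 7 numbers: the opening, from 0 (shut) to 1 (fully open), then the shift along the tool's x, y, z in cm, then the turn, a rotation vector about the tool's x, y, z in degrees. A call has 1 to 12 rows; each row shifts and turns the commanded pose from where the row before left it, along the tool's axes as they then stand; what a row does not reach is not made up. A row lasts 1/10 s, in which the tool goes at most 50 mm and 8.59 degrees, less where a joint would pass 70% of its speed; a pose out of reach is approached as far as the arm can. A call is refused whole if a number of a shift passes 5 or a number of a turn 8.59, either way. A call with a gripper value outside its range is refused whole. The fingers move at their own pace and stop on an object; the grip force is fixed at half the most. Time passes only in rows, so rows that do not move let the fingers close. It gives the time, the measured TCP pose, the force and the opening at its end, in the units of the state.
- read_state(): the state, without advancing time (a new reading comes with each control period).
- get_image(name): name is "scene" or "top" or "wrist"; returns a dict with "image" (420x560x3 uint8, red, green, blue), "mtx" (3x3 intrinsics, pixels), "extrinsics" (4x4, takes a point from camera to world coordinates). Camera axes: x right, y up, looking along -z (the intrinsics and any distortion apply to the point x, -y, -z); pixel columns grow to the right and rows downward; lengths in mm; the calibration is good to about 2 mm. A picture is of the moment at which its call begins. There is no depth.
- job_done(): hands the job in, once; it reports no verdict.
The state is a dict: "clock": time; "joints": joint angles; "joint_vel": joint speeds; "joint_efforts": joint torques, N m; "position": TCP position; "ee_rot": TCP orientation; "contact_force": force on the tool from outside, world axes, zero at the start; "wrist_torque": the same for the moment, N m; "gripper_width": finger opening in mm.
Only numpy, scipy, OpenCV 4.12 (cv2) and the standard library are available. Lean on these libraries where they do the work, as an engineer would, in place of code of your own. Each camera call takes 0.05 s, during which the arm holds its last target. There are 200 camera calls.

TASK

The valves of this mower engine are to be checked, so its piston has to stand just over top dead centre. Swing the brake lever off the flywheel, then turn the flywheel clockwise by hand, seen from above: compression makes it harder, the resistance peaks, and it fades to nothing as the piston goes over the top. Stop there, just past top dead centre and before compression drives the wheel on by itself (should that happen, go round to the next compression), then let go, swing the brake fully on again to hold it, and leave the bolt tray and the spanner beside the engine where they lie.

Things in the scene. Friction and masses are not known exactly. Their poses are not given: they have to be found in the camera images.
- engine: Bare aluminium vertical-shaft mower engine without its cowl, bolted down on two wooden bearers; it does not move. Origin on the bench, under the crankshaft's axis; z up, y along the finned cylinder to the spark plug. Muffler at -x +y, air cleaner at +x +y, brake lever on the -y side. Nothing stands higher than the brake grip's top, 227 mm above the bench.
- crankcase (a point): Middle of the crankcase, on the crankshaft's axis. Inside, unseen and not reported: the pin crank_pin, 16 mm off the axis, turns with the flywheel; the frame tdc_line has its origin on the axis and its y where the pin points at top dead centre, its +x past it. The bearing of both against the fins differs each time: it can only be felt.
- hub (a point): Point on the flywheel's vertical axis, 185 mm above the bench (half-way up the fins). The wheel is a level disc of 190 mm diameter, its face 175 mm above the bench, with eight upright radial fins 5 mm thick, 52 to 90 mm from the axis and 198 mm high above the bench. A steel starter cup of 78 mm diameter, 196 mm above the bench at its rim, stands in the middle.
- gap (a point): Middle of one of the eight open gaps between the fins, 74 mm from the axis, half-way up the fins (185 mm above the bench), 53 mm wide here; it turns with the wheel, and the other gaps follow every 45 degrees. A closed gripper let down into a gap can push a fin round; a fin can also be pinched from above. Bearing drag with the brake off: 4 to 5 N here, all the way round.
- flywheel (a joint): Flywheel angle, rad, growing clockwise seen from above; endless. Top dead centre is 1.0 to 2.6 rad ahead of the start. In the last 0.9 rad compression adds up to 7 N at the gaps (12 N in all or more), most some 0.5 rad before it, fading to none there; beyond, it drives the wheel on likewise. Drag holds the wheel within 0.2 rad of top dead centre; elsewhere in compression it springs if let go.
- brake (a joint): Brake lever angle, rad: 0 fully on, against its stop (as at the start); 0.4 fully off. It grows as the grip swings outward, away from the flywheel (anticlockwise from above about its pivot), and stays where it is put, with about 3 N of drag at the grip. Over the last 0.03 rad the sprung pad presses on the rim; 7 N at the grip takes it to the stop.
- brake_grip (a point): Middle of the black upright grip on the end of the brake lever, 210 mm above the bench: a round post of 14 mm diameter between 185 and 227 mm above the bench, 128 mm from the pivot. With the brake on it stands 139 mm from the flywheel's axis.
- brake_pivot (a point): Point on the vertical axis of the brake lever's pivot bolt, at the height of the grip's middle (210 mm above the bench); fixed to the engine.
- bolt_tray: Small round steel tray of bolts in front of the engine, 69 mm across, 22 mm high; leave alone. Origin under its centre.
- spanner_c: Combination spanner, 152 mm long, 8 mm high, lying to the right of the engine; leave alone. Origin under its centre.

How it is judged (in metres and radians):
On the way, in this order (a step that is already met when the one before it is completed fails the run):
1. the brake lever is swung off the flywheel (value of joint brake above 0.15 rad), for 0.1 s.
2. the flywheel is turned clockwise into compression: the hidden crank pin stands 11 to 47 degrees before top dead centre (x of crank_pin in the frame of tdc_line below -0.003 m and y of crank_pin in the frame of tdc_line above 0.011 m), for 0.05 s.
3. the crank pin comes to stand 1 to 20 degrees past top dead centre (x of crank_pin in the frame of tdc_line between 0.0003 and 0.0055 m and y of crank_pin in the frame of tdc_line above 0.01 m and velocity of joint flywheel between -0.1 and 0.1 rad/s), for 0.3 s.
At the end, for the whole second after the job is handed in: the brake lever is fully on (within 0.02 rad of its stop) and the flywheel is at rest with the crank pin 1 to 20 degrees past top dead centre (value of joint brake below 0.02 rad and x of crank_pin in the frame of tdc_line between 0.0003 and 0.0055 m and y of crank_pin in the frame of tdc_line above 0.01 m and velocity of joint flywheel between -0.05 and 0.05 rad/s); the robot touches nothing.
It fails at once if the bolt tray or the spanner is moved by more than 20 mm (distance of any of bolt_tray, spanner_c from where it was at the start of the episode above 0.02 m).
It also fails if it takes over 72 s, if anything falls off the work surface, if the arm or the gripper's body presses on something with over 40 N, if the wrist force passes 120 N, or if a joint passes its speed limit or range.

## Working session

There is one attempt and no reset: what is moved stays moved. The work goes in short steps, Python scripts to look and compute and a tool call to move; the robot and the scene stay as the last step left them, time stands still between calls to the robot, and variables do not carry over. Pictures are saved under pics/ and viewed, about 8 in all and at most 12, crops included, and the job is handed in when it is done.

Besides the shell and the picture viewer there is one more tool, called after "Call:" in YAML: its name, and indented under it one key for each argument. servo_tool: Moves the arm, as the interface text tells. Its arguments: {"type":"object","properties":{"rows":{"type":"array","items":{"type":"array","items":{"type":"number"}}}},"required":["rows"]}

```bash
ls; mkdir -p pics
cat > h.py <<'E'
from bench import *
import numpy as np, cv2
from scipy.spatial.transform import Rotation as R
def save(n,f):
    d=get_image(n); cv2.imwrite(f,d["image"][:,:,::-1]); np.savez(f[:-4]+'.npz',**{k:d[k] for k in("image","mtx","extrinsics")}); return d
def ray(d,u,v,z):
    K=np.array(d["mtx"]);E=np.array(d["extrinsics"])
    p=np.linalg.inv(K)@[u,v,1]; p=np.array([p[0],-p[1],-p[2]])
    w=E[:3,:3]@p; o=E[:3,3]; return o+w*(z-o[2])/w[2]
E
python3 - <<'E'
from h import *
a=save("top","pics/top.png");b=save("scene","pics/scene.png")
s=read_state()
for k in s: print(k,s[k])
for d in(a,b): print(d["mtx"],d["extrinsics"])
E
```

```text
pics
clock 0.1
joints [ 1.40964635e+00  3.85478427e-01  6.78624458e-03 -4.37178626e-04
 -1.19399550e+00 -2.58611679e-01]
joint_vel [-0.00087839 -0.00235179  0.00440467  0.00290573  0.00158678 -0.00106828]
joint_efforts [-8.77954481e-04 -3.93318129e+01  1.88931280e+01  4.19803306e+00
 -2.57052387e-03  2.24024809e-06]
position [254.48834407 570.30646871 241.34066545]
ee_rot [ 9.78038493e-01 -2.08422099e-01 -1.56871734e-04  9.54451949e-04]
contact_force [-0.04259679 -0.28140839  0.3456285 ]
wrist_torque [-0.00534236 -0.00891329  0.03836038]
gripper_width 85.86513167079515
[[383.20926154   0.         280.25925536]
 [  0.         383.20926154 213.4834396 ]
 [  0.           0.           1.        ]] [[-3.87861067e-01  8.56487941e-01 -3.40576275e-01  2.31734151e+02]
 [-9.21682582e-01 -3.57166065e-01  1.51438504e-01  5.93228349e+01]
 [ 8.06296406e-03  3.72640320e-01  9.27940828e-01  9.42616137e+02]
 [ 0.00000000e+00  0.00000000e+00  0.00000000e+00  1.00000000e+00]]
[[499.32232549   0.         288.46256121]
 [  0.         499.32232549 223.89073337]
 [  0.           0.           1.        ]] [[ 9.96453196e-01 -7.02135609e-02  4.63797834e-02  5.88307055e+02]
 [ 8.22963630e-02  6.98121606e-01 -7.11233809e-01 -8.51739456e+02]
 [ 1.75595295e-02  7.12528090e-01  7.01423826e-01  9.14333992e+02]
 [ 0.00000000e+00  0.00000000e+00  0.00000000e+00  1.00000000e+00]]
```

View pics/top.png

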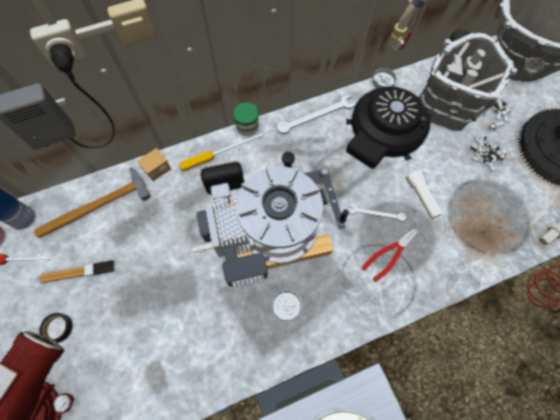

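View pics/scene.png

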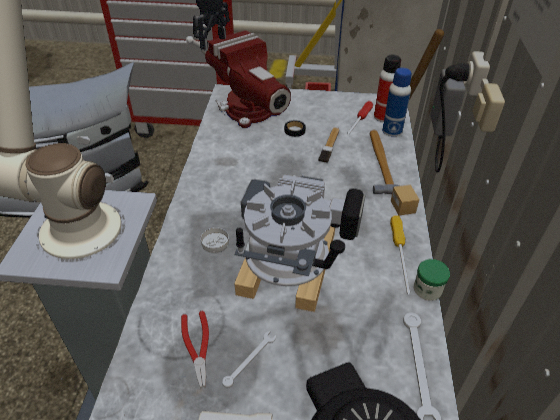

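Run:
```python
import cv2,numpy as np
a=cv2.imread('pics/top.png')[140:290,190:370];b=cv2.imread('pics/scene.png')[165:310,200:380]
c=np.hstack([cv2.resize(x,(396*1,320),interpolation=cv2.INTER_CUBIC) for x in(a,b)])
cv2.imwrite('pics/crop.png',c)
from h import *
d=np.load('pics/top.npz')
m=lambda u,v,z:print(u,v,z,ray(d,u,v,z).round(1))
m(279,204,196);m(288,158,220);m(345,215,220);m(345,215,190);m(325,172,190);m(286,306,22);m(375,212,0)
```

```text
279 204 196 [526.8 -68.5 196. ]
288 158 220 [ 609.4 -124.1  220. ]
345 215 220 [ 443.3 -178.7  220. ]
345 215 190 [ 452.  -188.6  190. ]
325 172 190 [ 561.1 -193.4  190. ]
286 306 22 [347.5 -12.2  22. ]
375 212 0 [ 484.6 -328.8    0. ]
```

View pics/crop.png

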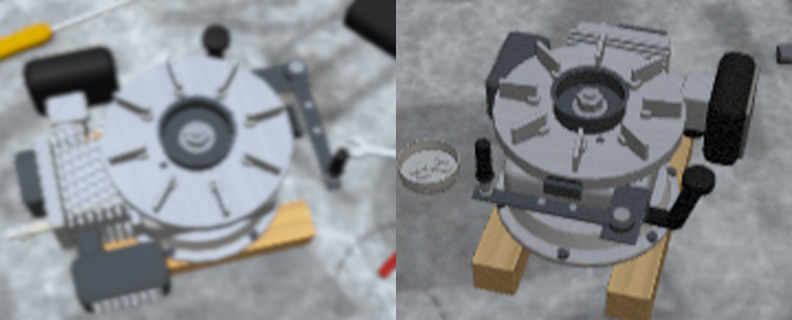

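```bash
cat > pts.py <<'E'
from h import *
t=np.load('pics/top.npz');s=np.load('pics/scene.npz')
T=lambda x,y:(190+x*180/396,140+y*150/320); S=lambda x,y:(200+(x-396)*180/396,165+y*145/320)
E
python3 - <<'E'
from pts import *
p=lambda n,d,uv,z:print(n,np.round(uv,1),ray(d,*uv,z).round(1))
p('griptop T',t,T(344,154),227);p('griptop S',s,S(482,143),227)
p('gripbot T',t,T(334,178),185);p('gripbot S',s,S(485,178),185)
p('piv T',t,T(295,67),180);p('piv S',s,S(622,213),180)
p('hub T',t,T(198,134),196);p('hub S',s,S(590,96),196)
# disc & cup fit by masks: fin tips
for f in [(168,76),(229,78),(265,117),(265,166),(219,199),(164,195),(128,156),(133,106)]: p('fin',t,T(*f),198)
E
```

```text
griptop T [346.4 212.2] [ 445.6 -181.7  227. ]
griptop S [239.1 229.8] [ 449.1 -180.6  227. ]
gripbot T [341.8 223.4] [ 438.9 -175.5  185. ]
gripbot S [240.5 245.7] [ 450.1 -183.3  185. ]
piv T [324.1 171.4] [ 567.6 -195.5  180. ]
piv S [302.7 261.5] [ 576.  -208.5  180. ]
hub T [280.  202.8] [528.5 -71.5 196. ]
hub S [288.2 208.5] [536.4 -77.1 196. ]
fin [266.4 175.6] [598.7 -68.7 198. ]
fin [294.1 176.6] [ 573.3 -123.6  198. ]
fin [310.5 194.8] [ 519.8 -138.4  198. ]
fin [310.5 217.8] [ 471.8 -116.6  198. ]
fin [289.5 233.3] [457.3 -62.8 198. ]
fin [264.5 231.4] [480.9 -17.  198. ]
fin [248.2 213.1] [ 5.316e+02 -5.000e-01  1.980e+02]
fin [250.5 189.7] [580.4 -24.5 198. ]
```

Call:
servo_tool:
  rows:
    - [0,0,0,-2,0,0,-8]
    - [0,0,0,-2,0,0,-8]
    - [0,0,0,-2,0,0,-8]
    - [0,1.3,4.4,0,0,0,0]
    - [0,1.3,4.4,0,0,0,0]
    - [0,1.3,4.4,0,0,0,0]
    - [0,1.3,4.4,0,0,0,0]
    - [0,1.3,4.4,0,0,0,0]
    - [0,1.3,4.4,0,0,0,0]
    - [0,1.3,4.4,0,0,0,0]
    - [0,1.3,4.4,0,0,0,0]
    - [0,1.3,4.4,0,0,0,0]

```text
clock: 1.3
position: [371.1, 172.7, 302.2]
ee_rot: [1.0, -0.0, -0.0, -0.0]
contact_force: [0.2, 0.2, -0.2]
gripper_width: 0.2
```

Call:
servo_tool:
  rows:
    - [0,1.3,4.4,0,0,0,0]
    - [0,1.3,4.4,0,0,0,0]
    - [0,1.3,4.4,0,0,0,0]
    - [0,1.3,4.4,0,0,0,0]
    - [0,1.3,4.4,0,0,0,0]
    - [0,1.3,4.4,0,0,0,0]
    - [0,0,0,0,0,0,0]

```text
clock: 2.0
position: [449.4, -93.6, 301.4]
ee_rot: [1.0, -0.004, -0.001, 0.0]
contact_force: [-0.6, 0.5, -0.1]
gripper_width: 0.2
```

Run:
```python
from h import *
d=save("wrist","pics/w1.png");s=read_state();print(s["position"],s["ee_rot"],s["joints"],s["contact_force"]);print(d["extrinsics"])
```

```text
[448.9129227  -91.78659011 301.41111445] [ 9.99994106e-01 -3.27700050e-03 -1.02329026e-03  5.07124086e-05] [ 1.54411146e-01  5.48169318e-02 -2.74742774e-01 -2.33638896e-04
 -1.24327375e+00  1.40990655e+00] [-0.33722077  0.4678383  -0.75450328]
[[-7.10780008e-03  9.61651856e-01  2.74180938e-01  5.18551792e+02]
 [-9.99974449e-01 -7.04414864e-03 -1.21671428e-03 -9.48679261e+01]
 [ 7.61315738e-04 -2.74182581e-01  9.61677354e-01  4.33801287e+02]
 [ 0.00000000e+00  0.00000000e+00  0.00000000e+00  1.00000000e+00]]
```

View pics/w1.png

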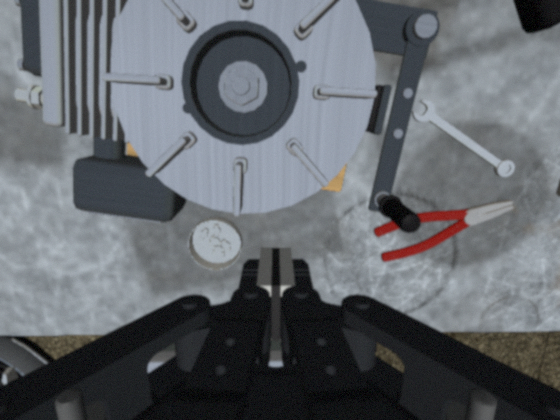

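Run:
```python
from h import *
d=np.load('pics/w1.npz')
p=lambda n,u,v,z:print(n,ray(d,u,v,z).round(1))
p('cup',241,83,196);p('cupL',183,83,196);p('cupR',299,83,196)
p('grip',407,220,227);p('gripbot',383,199,185);p('piv',425,26,180)
h=np.array([527,-70])
pts=[ray(d,u,v,198)[:2] for u,v in[(107,77),(375,94),(236,213),(326,186),(149,175),(165,82),(319,93),(241,162),(292,143),(192,137)]]
for q in pts: print(q.round(1),np.hypot(*(q-h)).round(1),np.degrees(np.arctan2(*(q-h)[::-1])).round(1))
```

```text
cup [535.  -72.6 196. ]
cupL [535.3 -34.5 196. ]
cupR [ 534.7 -110.7  196. ]
grip [ 449.8 -178.5  227. ]
gripbot [ 452.6 -175.7  185. ]
piv [ 571.4 -196.   180. ]
[539.1  13.9] 84.8 81.8
[ 527.4 -160.6] 90.6 -89.7
[446.4 -66.1] 80.7 177.2
[ 465.9 -130.4] 86.0 -135.3
[474.6  -6.3] 82.5 129.4
[535.8 -23.4] 47.5 79.3
[ 528.3 -123.7] 53.8 -88.6
[483.3 -71. ] 43.7 -178.7
[ 496.  -106.2] 47.7 -130.5
[500.5 -38.3] 41.3 129.9
```

Call:
servo_tool:
  rows:
    - [0,0,2.8,2,0,0,0]
    - [0,0,2.7,2,0,0,0]
    - [0,0,0,2,0,0,0]
    - [0,0,0,2,0,0,0]
    - [0,0,0,0.7,0,0,0]
    - [0,0,0,0,0,0,0]
    - [0,0,0.5,0,0,0,0]
    - [0,0,0.5,0,0,0,0]
    - [0,0,0.5,0,0,0,0]
    - [0,0,0.5,0,0,0,0]

```text
clock: 3.05
position: [449.0, -164.5, 215.9]
ee_rot: [1.0, -0.001, 0.0, -0.0]
contact_force: [-1.8, 3.0, 2.4]
gripper_width: 0.5
```

Call:
servo_tool:
  rows:
    - [0,0,0.5,0,0,0,0]
    - [0,0,0.5,0,0,0,0]
    - [0,0,0.5,0,0,0,0]
    - [0,0,0.5,0,0,0,0]
    - [0,0,0.5,0,0,0,0]

```text
clock: 3.55
position: [448.7, -189.8, 215.1]
ee_rot: [1.0, -0.001, -0.0, -0.0]
contact_force: [-1.9, 3.5, 1.0]
gripper_width: -0.0
```

Call:
servo_tool:
  rows:
    - [0,0,0.5,0,0,0,0]
    - [0,0,0.5,0,0,0,0]
    - [0,0,0,0,0,0,0]
    - [0,0,-0.8,0,0,0,0]
    - [0,0,-0.8,-1.5,0,0,0]
    - [0.35,0,0,-3.5,0,0,0]
    - [0.35,3.9,-2.7,-1,0,0,0]
    - [0.35,3.9,-2.7,0,0,0,0]
    - [0.35,3.9,-2.7,0,0,0,0]
    - [0.35,3.9,-2.7,0,0,0,0]
    - [0.35,0,0,0,0,0,4.2]
    - [0.35,0,0,0,0,0,0]

```text
clock: 4.75
position: [606.1, -74.3, 274.5]
ee_rot: [0.999, -0.036, -0.0, 0.0]
contact_force: [-0.4, -0.6, 0.4]
gripper_width: 29.8
```

Run:
```python
from h import *
d=save("wrist","pics/w2.png");s=read_state();print(s["position"],s["ee_rot"],s["joints"],s["contact_force"],s["gripper_width"])
```

```text
[605.41232502 -74.98914954 275.03587229] [ 9.99355114e-01 -3.59062216e-02 -6.43745068e-05  3.07547789e-04] [ 1.42089498e-01  3.39277075e-01  2.18453478e-02  6.13168323e-04
 -1.25360028e+00  1.35668762e+00] [-0.0877415  -0.43879166  0.25480015] 29.7973257234565
```

View pics/w2.png

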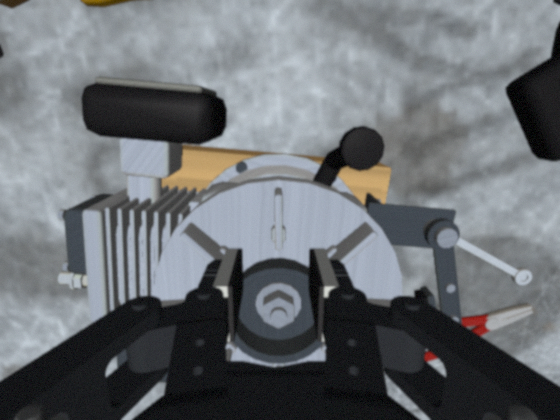

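Run:
```python
from h import *
d=np.load('pics/w2.npz')
p=lambda n,u,v,z:print(n,ray(d,u,v,z).round(1))
p('out',278,190,198);p('in',279,245,198);p('L',155,290,175);p('R',402,290,175);p('top',278,177,175);p('cupL',233,308,196);p('cupR',324,308,196)
```

```text
out [626.2 -78.3 198. ]
in [589.1 -76.4 198. ]
L [549.8  20.3 175. ]
R [ 536.4 -166.7  175. ]
top [630.  -78.8 175. ]
cupL [543.2 -41.  196. ]
cupR [ 538.7 -104.7  196. ]
```

Call:
servo_tool:
  rows:
    - [0.35,0.1,0.3,0,0,0,0]
    - [0.35,0,0,3,0,0,0]
    - [0.35,0,0,3,0,0,0]
    - [0.35,0,0,1.5,0,0,0]
    - [0.35,0,0,0.8,0,0,0]
    - [0.35,0,0,0,0,0,0]
    - [0.35,0,0,0,0,0,0]
    - [0.13,0,0,0,0,0,0]
    - [0.13,0,0,0,0,0,0]
    - [0.13,0,0,0,0,0,0]

```text
clock: 5.8
position: [606.2, -78.6, 193.0]
ee_rot: [0.999, -0.037, 0.001, -0.0]
contact_force: [1.1, -0.5, 0.3]
gripper_width: 10.9
```

```bash
cat > arc.py <<'E'
# rows for arc about hub: n rows of dth (rad, clockwise), tool x radial outward
from h import *
import sys
s=read_state();p=s["position"];h=np.array([535.5,-73]);q=R.from_quat(s["ee_rot"]).as_matrix()
r=p[:2]-h;print('pos',p.round(1),'rad',np.hypot(*r).round(1),'bearing',np.degrees(np.arctan2(r[1],r[0])).round(1),'yaw',np.degrees(np.arctan2(q[1,0],q[0,0])).round(1))
f=s["contact_force"];rh=q[:2,0];th=q[:2,1]  # tool y = clockwise direction
print('F rad',(f[:2]@rh).round(1),'F tang(y)',(f[:2]@th).round(1),'Fz',f[2].round(1),'w',s["gripper_width"],'t',s["clock"], 'tq',s["wrist_torque"])
E
python3 arc.py; python3 -c "
import numpy as np
for a in(2,4,5,8):
  t=np.radians(a);print(a,72*np.sin(t),-72*(1-np.cos(t)))"
```

```text
pos [606.2 -78.6 193. ] rad 70.9 bearing -4.6 yaw -4.2
F rad 1.1 F tang(y) 0.4 Fz 0.3 w 10.89284977696689 t 5.8 tq [-0.00191574 -0.017771   -0.00884066]
2 2.51276376258007 -0.04386045462510513
4 5.022466109577022 -0.17538838129265777
5 6.275213477831388 -0.27398173739432075
8 10.020463269124711 -0.7006990506069339
```

Call:
servo_tool:
  rows:
    - [0.13,-0.018,0.5,0,0,0,4]
    - [0.13,-0.018,0.5,0,0,0,4]
    - [0.13,-0.018,0.5,0,0,0,4]
    - [0.13,-0.018,0.5,0,0,0,4]
    - [0.13,-0.018,0.5,0,0,0,4]
    - [0.13,-0.018,0.5,0,0,0,4]
    - [0.13,-0.018,0.5,0,0,0,4]
    - [0.13,-0.018,0.5,0,0,0,4]

```text
clock: 6.6
position: [592.6, -114.3, 192.8]
ee_rot: [0.95, -0.312, 0.001, -0.001]
contact_force: [0.7, 5.7, 1.6]
gripper_width: 10.9
```

```bash
python3 arc.py
```

```text
pos [ 592.6 -114.3  192.8] rad 70.5 bearing -35.9 yaw -36.4
F rad -2.8 F tang(y) -5.0 Fz 1.6 w 10.857967130232877 t 6.6 tq [1.47681111 0.00421627 0.05289111]
```

Call:
servo_tool:
  rows:
    - [0.13,-0.018,0.5,0,0,0,4]
    - [0.13,-0.018,0.5,0,0,0,4]

```text
clock: 6.8
position: [586.4, -121.9, 192.8]
ee_rot: [0.926, -0.378, 0.001, -0.001]
contact_force: [1.0, 6.4, 1.0]
gripper_width: 11.1
```

Call:
servo_tool:
  rows:
    - [0.13,-0.018,0.5,0,0,0,4]
    - [0.13,-0.018,0.5,0,0,0,4]

```text
clock: 7.0
position: [579.1, -128.5, 192.8]
ee_rot: [0.897, -0.441, 0.001, -0.002]
contact_force: [1.4, 4.3, 0.3]
gripper_width: 11.1
```

```bash
python3 arc.py
```

```text
pos [ 579.1 -128.5  192.8] rad 70.6 bearing -51.8 yaw -52.4
F rad -2.5 F tang(y) -3.7 Fz 0.3 w 11.090620647876172 t 7.0 tq [ 1.48373639 -0.36661293  0.01274632]
```

Call:
servo_tool:
  rows:
    - [0.13,-0.018,0.5,0,0,0,4]
    - [0.13,-0.018,0.5,0,0,0,4]
    - [0.13,-0.018,0.5,0,0,0,4]

```text
clock: 7.3
position: [566.8, -136.5, 192.8]
ee_rot: [0.846, -0.533, 0.001, -0.002]
contact_force: [2.8, 4.9, 0.1]
gripper_width: 10.9
```

Call:
servo_tool:
  rows:
    - [0.13,-0.018,0.5,0,0,0,4]
    - [0.13,-0.018,0.5,0,0,0,4]

```text
clock: 7.5
position: [557.8, -140.3, 192.8]
ee_rot: [0.807, -0.59, 0.001, -0.002]
contact_force: [2.6, 4.8, -1.1]
gripper_width: 11.0
```

```bash
cat >> arc.py <<'E'
print('torque in tool', (q.T@s["wrist_torque"]).round(3))
E
python3 arc.py
```

```text
pos [ 557.8 -140.3  192.8] rad 70.9 bearing -71.6 yaw -72.4
F rad -3.8 F tang(y) -3.9 Fz -1.1 w 10.967543961377373 t 7.5 tq [ 1.3941466  -0.90233263  0.09578118]
torque in tool [ 1.282 -1.056 -0.091]
```

Call:
servo_tool:
  rows:
    - [0.13,-0.018,0.5,0,0,0,4]
    - [0.13,-0.018,0.5,0,0,0,4]

```text
clock: 7.7
position: [549.9, -142.3, 192.9]
ee_rot: [0.764, -0.645, 0.003, -0.004]
contact_force: [8.2, 4.6, -4.6]
gripper_width: 11.2
```

```bash
python3 arc.py
```

```text
pos [ 549.9 -142.3  192.9] rad 70.8 bearing -78.2 yaw -80.3
F rad -3.2 F tang(y) -8.8 Fz -4.6 w 11.151632346216966 t 7.7 tq [ 1.4702807  -2.36887978  0.07992578]
torque in tool [ 2.582 -1.053 -0.071]
```

Call:
servo_tool:
  rows:
    - [0.13,-0.018,0.5,0,0,0,4]
    - [0.13,-0.018,0.5,0,0,0,4]

```text
clock: 7.9
position: [542.3, -143.4, 193.0]
ee_rot: [0.717, -0.697, 0.005, -0.006]
contact_force: [14.1, 2.4, -8.9]
gripper_width: 11.4
```

```bash
python3 arc.py
```

```text
pos [ 542.3 -143.4  193. ] rad 70.7 bearing -84.5 yaw -88.3
F rad -2.0 F tang(y) -14.1 Fz -8.9 w 11.380067562771028 t 7.9 tq [ 0.74011406 -3.7715086   0.13158528]
torque in tool [ 3.791 -0.631 -0.127]
```

Call:
servo_tool:
  rows:
    - [0.13,-0.018,0.5,0,0,0,4]
    - [0.13,-0.018,0.5,0,0,0,4]

```text
clock: 8.1
position: [534.1, -143.7, 193.1]
ee_rot: [-0.667, 0.745, -0.006, 0.007]
contact_force: [18.7, -2.4, -12.1]
gripper_width: 11.0
```

```bash
python3 arc.py
```

```text
pos [ 534.1 -143.7  193.1] rad 70.7 bearing -91.1 yaw -96.3
F rad 0.3 F tang(y) -18.8 Fz -12.1 w 10.984886124445655 t 8.1 tq [-0.44402679 -4.96860355  0.14000751]
torque in tool [ 4.987 -0.106 -0.149]
```

```bash
python3 - <<'E'
from h import *
a=save("scene","pics/s2.png")["image"][110:310,180:420,::-1];b=save("top","pics/t2.png")["image"][110:270,210:402,::-1]
cv2.imwrite('pics/c2.png',np.hstack([cv2.resize(x,(396,330),interpolation=cv2.INTER_CUBIC) for x in(a,b)]))
E
python3 arc.py
```

```text
pos [ 532.4 -143.8  193.1] rad 70.9 bearing -92.5 yaw -96.2
F rad -1.3 F tang(y) -10.7 Fz -6.5 w 11.089305442137611 t 8.2 tq [ 0.09505015 -3.07075191  0.09668192]
torque in tool [ 3.042 -0.428 -0.096]
```

View pics/c2.png

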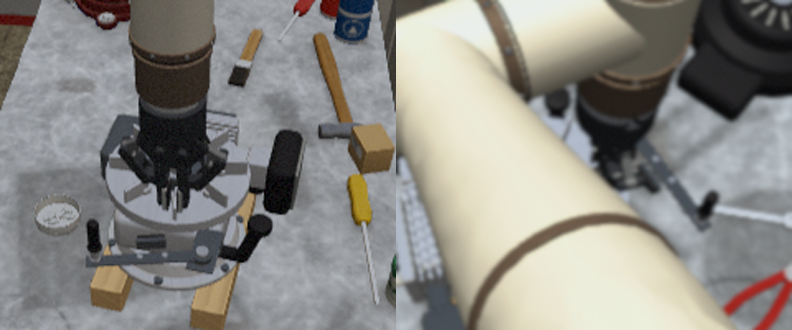

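Call:
servo_tool:
  rows:
    - [0.13,-0.005,0.25,0,0,0,2]
    - [0.13,-0.005,0.25,0,0,0,2]
    - [0.13,0,0,0,0,0,0]
    - [0.13,0,0,0,0,0,0]

```text
clock: 8.6
position: [527.4, -143.5, 193.3]
ee_rot: [-0.642, 0.767, -0.005, 0.005]
contact_force: [11.1, -1.3, -6.2]
gripper_width: 11.1
```

```bash
python3 arc.py
```

```text
pos [ 527.4 -143.5  193.3] rad 70.9 bearing -96.5 yaw -100.2
F rad -0.7 F tang(y) -11.2 Fz -6.2 w 11.092677758839226 t 8.6 tq [-0.23786305 -3.16282628  0.06294615]
torque in tool [ 3.155 -0.324 -0.065]
```

Call:
servo_tool:
  rows:
    - [0.13,-0.005,0.25,0,0,0,2]
    - [0.13,-0.005,0.25,0,0,0,2]
    - [0.13,0,0,0,0,0,0]
    - [0.13,0,0,0,0,0,0]

```text
clock: 9.0
position: [522.7, -142.8, 193.5]
ee_rot: [-0.615, 0.789, -0.005, 0.005]
contact_force: [11.4, -2.3, -6.4]
gripper_width: 11.1
```

```bash
python3 arc.py
```

```text
pos [ 522.7 -142.8  193.5] rad 70.9 bearing -100.4 yaw -104.2
F rad -0.5 F tang(y) -11.6 Fz -6.4 w 11.111713463654981 t 9.0 tq [-0.62476521 -3.26948176  0.04245382]
torque in tool [ 3.323 -0.194 -0.048]
```

Call:
servo_tool:
  rows:
    - [0.13,-0.005,0.25,0,0,0,2]
    - [0.13,-0.005,0.25,0,0,0,2]
    - [0.13,0,0,0,0,0,0]
    - [0.13,0,0,0,0,0,0]

```text
clock: 9.4
position: [517.7, -141.7, 193.7]
ee_rot: [-0.587, 0.81, -0.005, 0.005]
contact_force: [10.3, -3.0, -5.8]
gripper_width: 10.9
```

```bash
python3 arc.py
```

```text
pos [ 517.7 -141.7  193.7] rad 70.9 bearing -104.5 yaw -108.2
F rad -0.4 F tang(y) -10.8 Fz -5.8 w 10.851100344519667 t 9.4 tq [-0.85175974 -3.01670833  0.07577852]
torque in tool [ 3.132 -0.132 -0.083]
```

Call:
servo_tool:
  rows:
    - [0.13,-0.005,0.25,0,0,0,2]
    - [0.13,-0.005,0.25,0,0,0,2]
    - [0.13,-0.005,0.25,0,0,0,2]
    - [0.13,-0.005,0.25,0,0,0,2]
    - [0.13,0,0,0,0,0,0]
    - [0.13,0,0,0,0,0,0]

```text
clock: 10.0
position: [507.4, -138.2, 194.0]
ee_rot: [-0.529, 0.849, -0.004, 0.004]
contact_force: [7.4, -2.3, -2.1]
gripper_width: 11.4
```

```bash
python3 arc.py
```

```text
pos [ 507.4 -138.2  194. ] rad 71.0 bearing -113.3 yaw -116.2
F rad -1.2 F tang(y) -7.7 Fz -2.1 w 11.365669453086422 t 10.0 tq [-0.86760489 -2.08260967  0.09439232]
torque in tool [ 2.251 -0.141 -0.1  ]
```

Call:
servo_tool:
  rows:
    - [0.13,-0.005,0.25,0,0,0,2]
    - [0.13,-0.005,0.25,0,0,0,2]
    - [0.13,0,0,0,0,0,0]
    - [0.13,0,0,0,0,0,0]

```text
clock: 10.4
position: [505.4, -137.0, 194.2]
ee_rot: [-0.499, 0.867, -0.006, 0.006]
contact_force: [16.1, -10.4, -8.8]
gripper_width: 11.2
```

```bash
python3 arc.py
```

```text
pos [ 505.4 -137.   194.2] rad 70.7 bearing -115.2 yaw -120.1
F rad 0.9 F tang(y) -19.1 Fz -8.8 w 11.206061651204815 t 10.4 tq [-3.06880211 -4.17611739  0.1514128 ]
torque in tool [ 5.151  0.556 -0.186]
```

Call:
servo_tool:
  rows:
    - [0.13,-0.005,0.25,0,0,0,2]
    - [0.13,-0.005,0.25,0,0,0,2]
    - [0.13,0,0,0,0,0,0]
    - [0.13,0,0,0,0,0,0]

```text
clock: 10.8
position: [497.3, -133.2, 194.0]
ee_rot: [-0.468, 0.884, -0.003, 0.003]
contact_force: [4.0, -2.3, 1.5]
gripper_width: 11.0
```

```bash
python3 arc.py
```

```text
pos [ 497.3 -133.2  194. ] rad 71.3 bearing -122.4 yaw -124.2
F rad -0.3 F tang(y) -4.6 Fz 1.5 w 11.013663158708793 t 10.8 tq [-0.57860623 -1.04211944  0.05839777]
torque in tool [ 1.187 -0.108 -0.061]
```

Call:
servo_tool:
  rows:
    - [0.13,0,0.12,0,0,0,1]
    - [0.13,0,0.12,0,0,0,1]

```text
clock: 11.0
position: [495.3, -131.9, 194.0]
ee_rot: [-0.452, 0.892, -0.003, 0.003]
contact_force: [5.3, -3.8, 1.1]
gripper_width: 11.4
```

```bash
python3 arc.py
```

```text
pos [ 495.3 -131.9  194. ] rad 71.3 bearing -124.3 yaw -126.2
F rad -0.1 F tang(y) -6.5 Fz 1.1 w 11.37617783973576 t 11.0 tq [-1.08143826 -1.42059021  0.03902818]
torque in tool [ 1.785  0.032 -0.045]
```

Call:
servo_tool:
  rows:
    - [0.13,0,0.12,0,0,0,1]
    - [0.13,0,0.12,0,0,0,1]

```text
clock: 11.2
position: [492.8, -130.3, 194.0]
ee_rot: [-0.437, 0.9, -0.002, 0.003]
contact_force: [3.8, -3.4, 0.9]
gripper_width: 11.0
```

```bash
python3 arc.py
```

```text
pos [ 492.8 -130.3  194. ] rad 71.5 bearing -126.7 yaw -128.2
F rad 0.3 F tang(y) -5.1 Fz 0.9 w 11.011241617890555 t 11.2 tq [-0.86827037 -1.08173313  0.05874241]
torque in tool [ 1.387  0.012 -0.063]
```

Call:
servo_tool:
  rows:
    - [0.13,0,0.12,0,0,0,1]
    - [0.13,0,0.12,0,0,0,1]

```text
clock: 11.4
position: [490.5, -128.7, 194.0]
ee_rot: [-0.421, 0.907, -0.002, 0.002]
contact_force: [3.6, -3.7, 2.4]
gripper_width: 11.0
```

```bash
python3 arc.py
```

```text
pos [ 490.5 -128.7  194. ] rad 71.6 bearing -128.9 yaw -130.2
F rad 0.5 F tang(y) -5.1 Fz 2.4 w 10.969803879647648 t 11.4 tq [-0.9003837  -1.03214697  0.02581063]
torque in tool [ 1.369  0.02  -0.029]
```

Call:
servo_tool:
  rows:
    - [0.13,0,0.12,0,0,0,1]
    - [0.13,0,0.12,0,0,0,1]

```text
clock: 11.6
position: [487.8, -126.7, 193.5]
ee_rot: [-0.404, 0.915, -0.001, 0.002]
contact_force: [3.5, -2.6, 3.7]
gripper_width: 10.9
```

```bash
python3 arc.py
```

```text
pos [ 487.8 -126.7  193.5] rad 71.8 bearing -131.6 yaw -132.3
F rad -0.4 F tang(y) -4.4 Fz 3.7 w 10.87156151038498 t 11.6 tq [-0.59236117 -1.09998553  0.06664023]
torque in tool [ 1.212 -0.302 -0.068]
```

Call:
servo_tool:
  rows:
    - [0.13,0,0.12,0,0,0,1]
    - [0.13,0,0.12,0,0,0,1]

```text
clock: 11.8
position: [484.7, -124.7, 192.4]
ee_rot: [-0.388, 0.922, 0.0, 0.0]
contact_force: [3.2, -0.9, 2.7]
gripper_width: 10.8
```

```bash
python3 arc.py
```

```text
pos [ 484.7 -124.7  192.4] rad 72.5 bearing -134.5 yaw -134.3
F rad -1.6 F tang(y) -2.9 Fz 2.7 w 10.819296783316274 t 11.8 tq [-0.29488122 -0.82703639 -0.00745127]
torque in tool [ 0.798 -0.367  0.007]
```

Call:
servo_tool:
  rows:
    - [0.13,0,0.12,0,0,0,1]
    - [0.13,0,0.12,0,0,0,1]

```text
clock: 12.0
position: [482.1, -123.0, 191.7]
ee_rot: [-0.372, 0.928, 0.001, -0.001]
contact_force: [2.4, -0.9, 0.5]
gripper_width: 10.6
```

```bash
python3 arc.py
```

```text
pos [ 482.1 -123.   191.7] rad 73.1 bearing -136.9 yaw -136.4
F rad -1.1 F tang(y) -2.3 Fz 0.5 w 10.597340211534908 t 12.0 tq [-0.19895075 -0.74912249  0.02723548]
torque in tool [ 0.661 -0.405 -0.027]
```

Call:
servo_tool:
  rows:
    - [0.13,0,0,0,0,0,0]
    - [0.13,0,0,0,0,0,0]
    - [0.13,0,0,0,0,0,0]
    - [0.13,0,0,0,0,0,0]

```text
clock: 12.4
position: [482.1, -123.2, 191.7]
ee_rot: [-0.372, 0.928, 0.001, -0.001]
contact_force: [-0.1, -0.5, 0.6]
gripper_width: 11.1
```

```bash
python3 arc.py
```

```text
pos [ 482.1 -123.2  191.7] rad 73.3 bearing -136.8 yaw -136.3
F rad 0.5 F tang(y) -0.3 Fz 0.6 w 11.093365340428983 t 12.4 tq [ 0.02361515 -0.02656857  0.03117129]
torque in tool [ 0.001 -0.035 -0.031]
```

Call:
servo_tool:
  rows:
    - [0.25,0,0,0,0,0,0]
    - [0.35,0,0,0,0,0,0]
    - [0.35,0,0,0,0,0,0]
    - [0.35,0,0,0,0,0,0]
    - [0.35,0,0,0,0,0,0]

```text
clock: 12.9
position: [483.0, -123.3, 192.3]
ee_rot: [-0.373, 0.928, 0.0, -0.0]
contact_force: [0.4, 0.0, -0.4]
gripper_width: 29.5
```

```bash
python3 arc.py
```

```text
pos [ 483.  -123.3  192.3] rad 72.7 bearing -136.3 yaw -136.3
F rad -0.3 F tang(y) -0.3 Fz -0.4 w 29.53656662461362 t 12.9 tq [-0.04243213  0.0164919  -0.0192755 ]
torque in tool [0.019 0.041 0.019]
```

Call:
servo_tool:
  rows:
    - [0.35,0,0,-1,0,0,0]
    - [0.35,0,0,-3,0,0,0]
    - [0.35,0,0,-4,0,0,0]
    - [0,0,0,0,0,0,8.5]
    - [0,0,0,0,0,0,8.5]
    - [0,0,0,0,0,0,8.5]
    - [0,0,0,0,0,0,8.5]
    - [0,0,0,0,0,0,8.5]
    - [0,0,0,0,0,0,1]
    - [0,0,0,0,0,0,0]

```text
clock: 13.9
position: [483.1, -123.3, 272.9]
ee_rot: [-0.003, 1.0, -0.0, 0.0]
contact_force: [-0.3, -0.4, -0.5]
gripper_width: -0.1
```

```bash
python3 - <<'E'
from h import *
d=save("wrist","pics/w3.png");s=read_state();print(s["position"],s["ee_rot"],s["joints"])
E
python3 arc.py
```

```text
[ 483.06114609 -123.24252192  272.72159772] [-3.41569960e-03  9.99994125e-01 -7.85705313e-06  2.87535280e-04] [ 7.65345569e-02  1.45374508e-01 -2.44024414e-01  6.23655650e-05
 -1.18082502e+00 -1.64052316e+00]
pos [ 483.1 -123.2  272.7] rad 72.6 bearing -136.2 yaw -179.6
F rad -0.2 F tang(y) -0.7 Fz -0.2 w 0.08099222660115288 t 13.95 tq [-0.00578268 -0.06110057  0.02806693]
torque in tool [ 0.006 -0.061 -0.028]
```

View pics/w3.png

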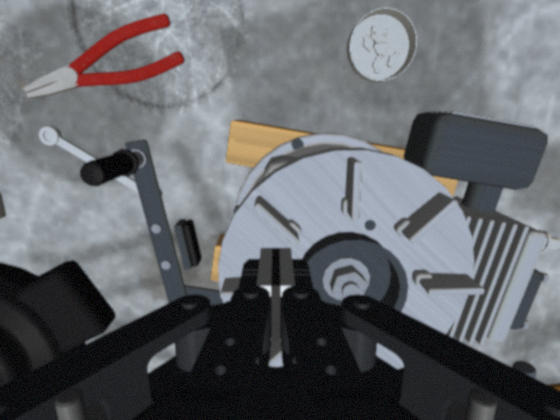

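Run:
```python
from h import *
d=np.load('pics/w3.npz');h=np.array([535.5,-73])
p=lambda n,u,v,z:print(n,ray(d,u,v,z).round(1))
p('grip',94,172,227);p('gripbot',138,160,185)
for u,v in[(258,198),(296,231),(352,159),(350,210),(452,198),(400,236),(481,286),(418,281)]:
    q=ray(d,u,v,198)[:2]-h;print(q.round(1),np.hypot(*q).round(1),np.degrees(np.arctan2(*q[::-1])).round(1))
```

```text
grip [ 446.5 -220.   227. ]
gripbot [ 446.1 -213.   185. ]
[-68.1 -62. ] 92.1 -137.7
[-46.3 -37.6] 59.7 -140.9
[-93.   -4.8] 93.1 -177.1
[-60.7  -3.8] 60.8 -176.4
[-69.1  59.6] 91.2 139.2
[-43.4  29.8] 52.6 145.6
[-7.9 88.4] 88.8 95.1
[-11.3  45.4] 46.7 104.0
```

Call:
servo_tool:
  rows:
    - [0,0.9,-3.3,0,0,0,0]
    - [0,0.9,-3.3,0,0,0,0]
    - [0,0.9,-3.3,0,0,0,0]
    - [0,0.9,-3.4,0,0,0,0]
    - [0,0,0,0,0,0,0]
    - [0,0,0,3,0,0,0]
    - [0,0,0,2.9,0,0,0]
    - [0,0,0,0,0,0,0]
    - [0,0,0.6,0,0,0,0]
    - [0,0,0.6,0,0,0,0]
    - [0,0,0.6,0,0,0,0]
    - [0,0,0.6,0,0,0,0]

```text
clock: 15.15
position: [447.5, -232.4, 214.8]
ee_rot: [-0.003, 1.0, -0.001, 0.001]
contact_force: [-2.0, -3.4, 1.2]
gripper_width: 0.1
```

Call:
servo_tool:
  rows:
    - [0,0,0.5,0,0,0,0]
    - [0,0,0.5,0,0,0,0]
    - [0,0,0.5,0,0,0,0]
    - [0,0,0.5,0,0,0,0]
    - [0,0,0.3,0,0,0,0]
    - [0,0,0.3,0,0,0,0]

```text
clock: 15.75
position: [447.8, -206.2, 213.5]
ee_rot: [-0.002, 1.0, -0.0, 0.001]
contact_force: [0.4, -2.8, 2.6]
gripper_width: 0.2
```

Call:
servo_tool:
  rows:
    - [0,0,0.2,0,0,0,0]
    - [0,0,0.2,0,0,0,0]
    - [0,0,0,0,0,0,0]

```text
clock: 16.05
position: [448.0, -202.2, 213.5]
ee_rot: [-0.002, 1.0, -0.0, 0.001]
contact_force: [0.2, -2.2, 1.4]
gripper_width: 0.0
```

Call:
servo_tool:
  rows:
    - [0,0,0.2,0,0,0,0]
    - [0,0,0,0,0,0,0]

```text
clock: 16.25
position: [448.1, -200.6, 213.5]
ee_rot: [-0.002, 1.0, -0.0, 0.001]
contact_force: [1.8, -3.7, 1.8]
gripper_width: -0.1
```

Call:
servo_tool:
  rows:
    - [0,0,0.2,0,0,0,0]
    - [0,0,0,0,0,0,0]

```text
clock: 16.45
position: [448.1, -200.0, 213.6]
ee_rot: [-0.002, 1.0, -0.002, 0.001]
contact_force: [2.4, -10.4, -0.0]
gripper_width: -0.2
```

Call:
servo_tool:
  rows:
    - [0,0,0.2,0,0,0,0]
    - [0,0,0,0,0,0,0]
    - [0,0,0,0,0,0,0]

```text
clock: 16.75
position: [448.2, -199.7, 213.7]
ee_rot: [-0.002, 1.0, -0.003, 0.001]
contact_force: [2.8, -18.3, -2.2]
gripper_width: -0.3
```

Call:
servo_tool:
  rows:
    - [0,0,-0.6,0,0,0,0]
    - [0,0,-1,0,0,0,0]
    - [0,0,-1.5,0,0,0,0]
    - [0,0,0,-3,0,0,0]
    - [0,0,0,-4,0,0,0]
    - [0,3,3,0,0,0,0]
    - [0,0,4,0,0,0,0]
    - [0,0,4,0,0,0,0]
    - [0,0,0,0,0,0,0]
    - [0,0,0,0,0,0,0]

```text
clock: 17.75
position: [416.6, -116.6, 283.0]
ee_rot: [-0.003, 1.0, 0.0, -0.0]
contact_force: [0.9, -0.9, 0.1]
gripper_width: -0.5
```

Run:
```python
from h import *
d=save("wrist","pics/w4.png");s=read_state();print(s["position"],s["contact_force"])
```

```text
[ 416.73539335 -117.29317999  282.98956739] [ 0.48126508 -0.21297041 -0.40650848]
```

View pics/w4.png

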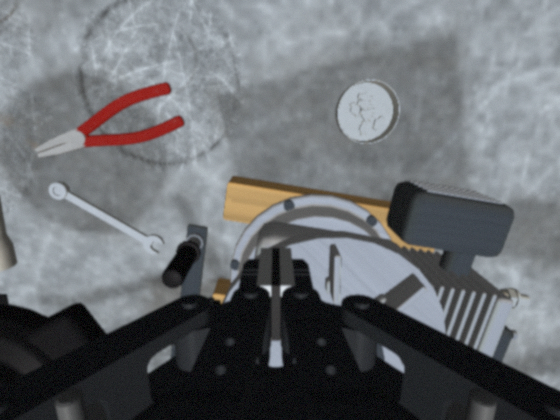

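Run:
```python
from h import *
d=np.load('pics/w4.npz');h=np.array([535.5,-73])
print('grip',ray(d,176,272,227).round(1))
for u,v in[(335,246),(424,277),(337,292)]:
    q=ray(d,u,v,198)[:2]-h;print(q.round(1),np.hypot(*q).round(1),np.degrees(np.arctan2(*q[::-1])).round(1))
```

```text
grip [ 442.8 -177.3  227. ]
[-98.5  -3.2] 98.5 -178.1
[-75.5  60.7] 96.9 141.2
[-63.2   0.2] 63.2 179.9
```

```bash
python3 -c "
from bench import *
s=read_state();print(s['clock'],s['contact_force']);print(job_done())"
```

```text
17.8 [ 0.48126508 -0.21297041 -0.40650848]
the job is handed in; nothing more can be done
None
```

I swung the brake off and turned the flywheel clockwise with the open fingers either side of one fin. I stopped just past top dead centre, let go, pushed the brake back on, and handed the job in at 17.8 s. No verdict was reported.

- **Turning the wheel:** Bearing drag was about 4.5 N. Compression peaked at 11–12 N in slow pushing, then fell to about 2.3 N. I judge the stop about 6° past top dead centre (1 to 20° allowed). This comes from the fading force, so it is good to a few degrees. The fingers then felt nothing and opened without disturbing the fin.
- **Anomalies:** The push force twice read about 19 N, above the 12 N I expected. One reading came early in compression, at a faster turning speed. The other was a stick-slip about 15° before top dead centre. Two pictures taken just after the first showed no collision.
- **Brake:** I pushed the grip until it stopped moving, with the force reaching 18 N, so the lever should be on its stop. The last picture put the grip within about 7 mm of where it started. That picture measurement is too coarse to confirm the 0.02 rad limit, so I rely on the force.
- **Last checks:** The fin bearings before and after applying the brake agreed within about 1–2°, which is the measuring error. The tray and spanner looked undisturbed, though I did not measure them. The arm is clear of everything, with near-zero contact force.

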